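# Feel for the empty bay of a flap-covered battery bank and load the spare pack

### The arm

A 6-joint arm with a two-finger parallel gripper is mounted at the origin on the work surface. World frame = base frame: x ahead of the robot, y to its left, z up, the work surface at z = 0. Lengths are in mm, angles in rad, forces in N, time in s.
With the tool pointing down it reaches from about 325 to 850 mm from the base axis. Payload 15.5 kg.
Tool frame: the origin (TCP) lies midway between the tips of the shut fingers; the grasp point (between the pads) lies ctrl.hold_point_z behind it (ctrl.hold_point_z is the distance from the TCP to the grasp point, in mm); z points along the fingers, y is the direction in which the jaws open and shut (so a half turn about z gives the same grasp; the last joint's range is limited). The gripper opens to 91 mm and grips with 3 to 60 N. Pads are 32 mm wide; open, the fingers measure 118 mm over their backs; the gripper's body (76 mm by 178 mm) begins 60 mm behind the grasp point.
Start: joints at [-1.262, 0.494, 1.345, -0, 1.302, -0.096], TCP at [246.148, -574.489, 213.915] pointing down, gripper open.
Joint ranges: [-2.91, 2.91], [-0.82, 2.16], [0.22, 2.67], [-1.22, 4.37], [0.12, 2.79], [-3.08, 3.08]. Speed limits (rad/s): [1.89, 1.89, 2.57, 3.01, 3.01, 3.01].

### API

Orientations are given as a 3x3 rotation matrix whose columns are the frame's x, y, z axes.
In Python, from rig import ctrl, eyes, ticket gives the robot as it stands.
- The arm moves only by the shell command python3 -m crank 'ROWS' [OPENING] [FORCE]. ROWS is text: rows parted by semicolons, each of 6 numbers parted by spaces: the shift along the world's x, y, z in cm, then the turn, a rotation vector about the world's x, y, z in degrees. A call has 1 to 8 rows; each row shifts and turns the pose as measured when the row begins; what a row does not reach is not made up. A row lasts 1/12 s, in which the tool goes at most 41.7 mm and 7.16 degrees, less where a joint would pass 70% of its speed; a pose out of reach is approached as far as the arm can. A call with a gripper value outside its range is refused whole. OPENING is the opening, from 0 (shut) to 1 (fully open), set as the call begins (- or left out, the last holds). The fingers move at their own pace and stop on an object; FORCE is the grip in N (left out, the last holds). Time passes only in rows, so rows that do not move let the fingers close. It gives the time, the measured TCP pose, the force and the opening at its end, in the units of the state.
- ctrl.get_state(): the state, without advancing time (a new reading comes with each control period).
- eyes.camera(name): name is "scene" or "top"; returns a dict with "pixels" (400x640x3 uint8, red, green, blue), "mtx" (3x3 intrinsics, pixels), "rvec" (rotation vector, rad) and "tvec" (3), from world to camera coordinates, as OpenCV has them. Camera axes: x right, y down, z forward; pixel columns grow to the right and rows downward; lengths in mm; the calibration is good to about 2 mm. A picture is of the moment at which its call begins. There is no depth.
- ticket.sign_off(): hands the job in, once; it reports no verdict.
The state is a dict: "clock": time; "joint_positions": joint angles; "dq": joint speeds; "joint_torque": joint torques, N m; "eef_pos": TCP position; "eef_rot": TCP orientation; "force": force on the tool from outside, world axes, zero at the start; "wrist_torque": the same for the moment, N m; "gripper_width": finger opening in mm.
Only numpy, scipy, OpenCV 4.12 (cv2) and the standard library are available. Lean on these libraries where they do the work, as an engineer would, in place of code of your own. Each camera call takes 0.05 s, during which the arm holds its last target.

### The job

Three of the four bays of the battery bank already hold a pack, hidden under the dust flaps. Feel through the flaps with the closed, empty fingers, gently, until you reach well down (about 50 mm) into the one empty bay; then take the tall flat spare pack from the parts tray and load it into that bay, contacts (lower end) first, fully home on the bay's floor so that the flaps shut over it. Do not force the bank, and leave the squat pack, the spray can and the solder spool where they stand.

Things in the scene. Friction and masses are not known exactly. Their poses are not given: they have to be found in the camera images.
- bank: Battery bank: fixed grey sloped console, 240 mm wide (y), 158 mm deep (its x from -38 to +120 mm), its face 150 mm high at the front edge, 190 mm at the rear. Origin on the bench, 170 mm below the centre of the face; its x points from the low front to the rear, z up. It stands left or right on the bench. The floor of each bay is a sprung contact carrier: it gives up to 6 mm (5 to 12 N).
- bay1 (a point): Mouth centre of bay 1 (4 in a row, 56 mm apart, 1 at the bank's -y end), on the sloped face. z: out along the bay's axis, leaning 28 degrees from vertical to the front; y: along the row; x: up the slope. Pocket 71 mm (x) by 49 mm (y), 141 mm deep; two light sprung black flaps hinged on its long sides swing inward and shut again. In a full bay the pack's top is 29 mm below the face.
- bay2 (a point): Mouth centre of bay 2 (4 in a row, 56 mm apart, 1 at the bank's -y end), on the sloped face. z: out along the bay's axis, leaning 28 degrees from vertical to the front; y: along the row; x: up the slope. Pocket 71 mm (x) by 49 mm (y), 141 mm deep; two light sprung black flaps hinged on its long sides swing inward and shut again. In a full bay the pack's top is 29 mm below the face.
- bay3 (a point): Mouth centre of bay 3 (4 in a row, 56 mm apart, 1 at the bank's -y end), on the sloped face. z: out along the bay's axis, leaning 28 degrees from vertical to the front; y: along the row; x: up the slope. Pocket 71 mm (x) by 49 mm (y), 141 mm deep; two light sprung black flaps hinged on its long sides swing inward and shut again. In a full bay the pack's top is 29 mm below the face.
- bay4 (a point): Mouth centre of bay 4 (4 in a row, 56 mm apart, 1 at the bank's -y end), on the sloped face. z: out along the bay's axis, leaning 28 degrees from vertical to the front; y: along the row; x: up the slope. Pocket 71 mm (x) by 49 mm (y), 141 mm deep; two light sprung black flaps hinged on its long sides swing inward and shut again. In a full bay the pack's top is 29 mm below the face.
- spare_center (a point): Centre (half-way up) of the spare pack: black moulded battery pack with thin grey bands and a grey top, 66 mm (its x) by 40 mm (its y) by 112 mm tall (its z), about 0.3 kg, standing upright in the tray, the tallest flat one, brass contacts underneath. Same type as the stored packs; a half turn about its z makes no difference.
- tray: Fixed open steel parts tray, 330 mm (its x) by 140 mm (its y), rim 30 mm high, floor 4 mm thick. Origin under its centre. The spare pack, the squat pack and the can stand in it in a row along its x, about 97 mm apart, in any order.
- squat_center (a point): Centre of the squat pack, another type that does not fit the bank: 76 x 56 mm, 80 mm tall, upright in the tray. Bystander.
- can_center (a point): Centre of the spray can: 52 mm diameter, 137 mm tall with its cap, upright in the tray (centre given 68 mm above its foot). Bystander.
- spool_center (a point): Centre of the white solder spool: 66 mm diameter, 50 mm tall, upright on the bench between the bank and the tray, towards the far side. Bystander.

How it is judged (in metres and radians):
On the way, in this order (a step that is already met when the one before it is completed fails the run):
1. the empty fingertips reach some 40 mm or more below the face in the empty bay (a full one stops them), the spare pack still in the tray (((z of the grasp point in the frame of bay1 between -0.14 and -0.022 m and x of the grasp point in the frame of bay1 between -0.035 and 0.035 m and y of the grasp point in the frame of bay1 between -0.024 and 0.024 m) or (z of the grasp point in the frame of bay2 between -0.14 and -0.022 m and x of the grasp point in the frame of bay2 between -0.035 and 0.035 m and y of the grasp point in the frame of bay2 between -0.024 and 0.024 m) or (z of the grasp point in the frame of bay3 between -0.14 and -0.022 m and x of the grasp point in the frame of bay3 between -0.035 and 0.035 m and y of the grasp point in the frame of bay3 between -0.024 and 0.024 m) or (z of the grasp point in the frame of bay4 between -0.14 and -0.022 m and x of the grasp point in the frame of bay4 between -0.035 and 0.035 m and y of the grasp point in the frame of bay4 between -0.024 and 0.024 m)) and distance of spare_center from where it was at the start of the episode below 0.03 m).
2. the spare pack is lifted out of the tray, at least 60 mm up (height (world z) of spare_center above 0.12 m), for 0.2 s.
At the end, for the whole second after the job is handed in: The spare pack rests fully home in a bay, contacts down: its centre 85 mm (within 6 mm) below the face, within 6 mm (up the slope) and 8 mm (along the row) of the bay's axis, its long axis within 0.1 rad of the bay's, at rest and released (((z of spare_center in the frame of bay1 between -0.091 and -0.079 m and x of spare_center in the frame of bay1 between -0.006 and 0.006 m and y of spare_center in the frame of bay1 between -0.008 and 0.008 m) or (z of spare_center in the frame of bay2 between -0.091 and -0.079 m and x of spare_center in the frame of bay2 between -0.006 and 0.006 m and y of spare_center in the frame of bay2 between -0.008 and 0.008 m) or (z of spare_center in the frame of bay3 between -0.091 and -0.079 m and x of spare_center in the frame of bay3 between -0.006 and 0.006 m and y of spare_center in the frame of bay3 between -0.008 and 0.008 m) or (z of spare_center in the frame of bay4 between -0.091 and -0.079 m and x of spare_center in the frame of bay4 between -0.006 and 0.006 m and y of spare_center in the frame of bay4 between -0.008 and 0.008 m)) and angle between the z axis of spare_center and the z axis of bay1, either way round below 0.1 rad and angle between spare_center's own z axis and vertical below 1 rad and linear speed of spare below 0.02 m/s); the robot touches nothing.
It fails at once if the squat pack is shoved (over 30 mm) or tipped (distance of squat_center from where it was at the start of the episode above 0.03 m or angle between squat_center's own z axis and vertical above 0.35 rad).
It fails at once if the spray can is shoved (over 30 mm) or tipped (distance of can_center from where it was at the start of the episode above 0.03 m or angle between can_center's own z axis and vertical above 0.35 rad).
It fails at once if the solder spool is shoved (over 30 mm) or tipped (distance of spool_center from where it was at the start of the episode above 0.03 m or angle between spool_center's own z axis and vertical above 0.35 rad).
It fails at once if the bank is forced: over 100 N on it (contact force between bank and anything else above 100 N).
It also fails if it takes over 72 s, if anything falls off the work surface, if the arm or the gripper's body presses on something with over 40 N, if the wrist force passes 120 N, or if a joint passes its speed limit or range.

## Working session

There is one attempt and no reset: what is moved stays moved. The work goes in short steps, Python scripts to look and compute and a shell command to move; the robot and the scene stay as the last step left them, time stands still between calls to the robot, and variables do not carry over. Pictures are saved under pics/ and viewed, and the job is handed in when it is done.

```bash
ls; mkdir -p pics
python3 - <<'E'
from rig import ctrl, eyes, ticket
import cv2
s=ctrl.get_state();print(s, ctrl.hold_point_z)
for n in("scene","top"):
    c=eyes.camera(n);print(n,c['mtx'],c['rvec'],c['tvec'])
    cv2.imwrite(f'pics/{n}0.png',c['pixels'][:,:,::-1])
E
```

```text
pics
{'clock': 0.0, 'joint_positions': array([-1.26149644e+00,  4.94182928e-01,  1.34616937e+00, -7.10168498e-07,
        1.30251084e+00, -9.55172882e-02]), 'dq': array([ 0.00172505,  0.00026786, -0.00168784,  0.00187966, -0.0006057 ,
        0.00061847]), 'joint_torque': array([-1.58896153e-03, -8.78828073e+01, -3.81858408e+01,  7.08946749e-02,
        5.36046212e-02, -5.57162150e-05]), 'eef_pos': array([ 246.02519874, -574.09815794,  213.32547821]), 'eef_rot': array([[ 9.19174366e-01,  3.93850649e-01, -3.87379686e-04],
       [ 3.93850822e-01, -9.19173578e-01,  1.20999492e-03],
       [ 1.20488114e-04, -1.26476612e-03, -9.99999193e-01]]), 'force': array([ 0.0260115 ,  0.53421432, -0.12050882]), 'wrist_torque': array([ 0.04675407, -0.0125209 ,  0.01962827]), 'gripper_width': 91.31407549932884} 18.8
scene [[385.80937246   0.         320.84399485]
 [  0.         385.80937246 199.87119675]
 [  0.           0.           1.        ]] [ 1.3585335   2.28882417 -0.80148405] [ 297.39578207 -324.84046013 1204.1626105 ]
top [[442.01710006   0.         321.68970431]
 [  0.         442.01710006 193.48783315]
 [  0.           0.           1.        ]] [ 2.12702375 -2.15891423  0.20717807] [-12.50612714 600.4144394  913.75863793]
```

View pics/scene0.png

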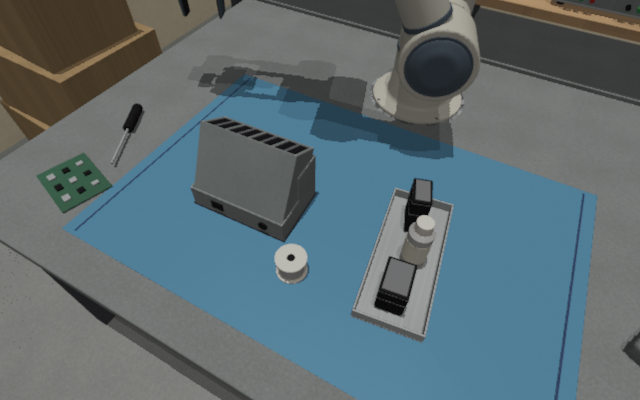

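View pics/top0.png

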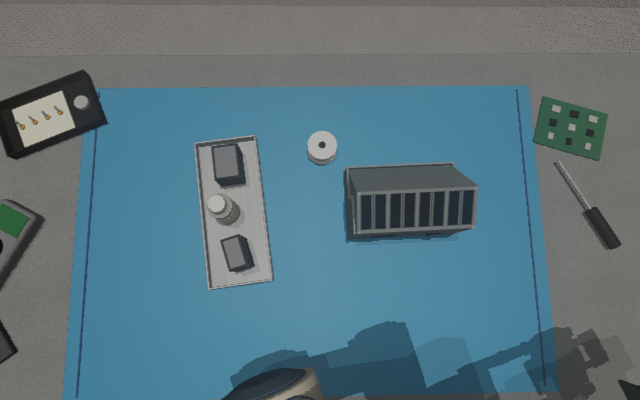

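```bash
cat > h.py <<'E'
import numpy as np, cv2
from rig import ctrl, eyes, ticket
def cal(n):
    c=eyes.camera(n); return c
def proj(c,P):
    return cv2.projectPoints(np.array(P,float).reshape(-1,1,3),c['rvec'],c['tvec'],c['mtx'],None)[0].reshape(-1,2)
def back(c,uv,z):
    R=cv2.Rodrigues(c['rvec'])[0];o=-R.T@c['tvec'];d=R.T@np.linalg.inv(c['mtx'])@[uv[0],uv[1],1]
    return o+d*(z-o[2])/d[2]
def crop(c,x0,y0,x1,y1,name,k=4):
    im=c['pixels'][y0:y1,x0:x1,::-1]
    cv2.imwrite(name,cv2.resize(im,None,fx=k,fy=k,interpolation=cv2.INTER_CUBIC))
E
python3 - <<'E'
from h import *
t=cal("top");s=cal("scene")
for c in(t,s):
    print(proj(c,[[0,0,0],[500,0,0],[500,-300,0],[500,300,0],[246,-574,214]]).round(), -cv2.Rodrigues(c['rvec'])[0].T@c['tvec'])
crop(t,180,120,340,300,'pics/tt.png',3.3*1)
crop(t,330,145,490,255,'pics/tb.png',5)
crop(s,340,165,470,345,'pics/st.png',3.3)
crop(s,180,105,330,250,'pics/sb.png',4)
E
```

```text
[[316. 484.]
 [312. 241.]
 [444. 239.]
 [179. 243.]
 [649. 377.]] [ 437.15912481    1.83328729 1002.24612211]
[[416.  96.]
 [346. 206.]
 [243. 162.]
 [471. 258.]
 [205.  15.]] [1039.9165377   205.34787881  721.37300445]
```

View pics/tt.png

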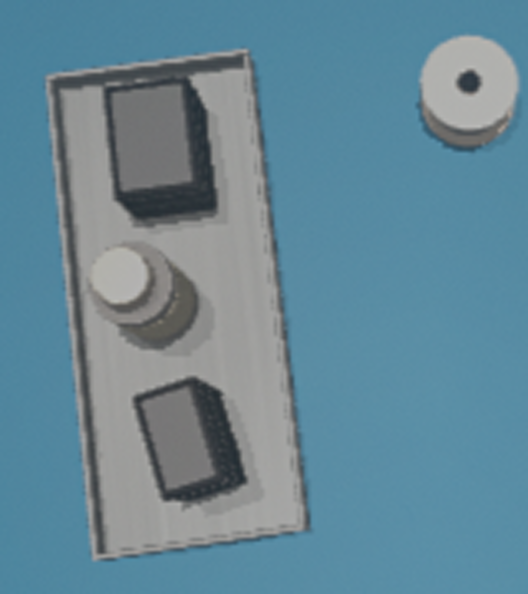

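View pics/tb.png

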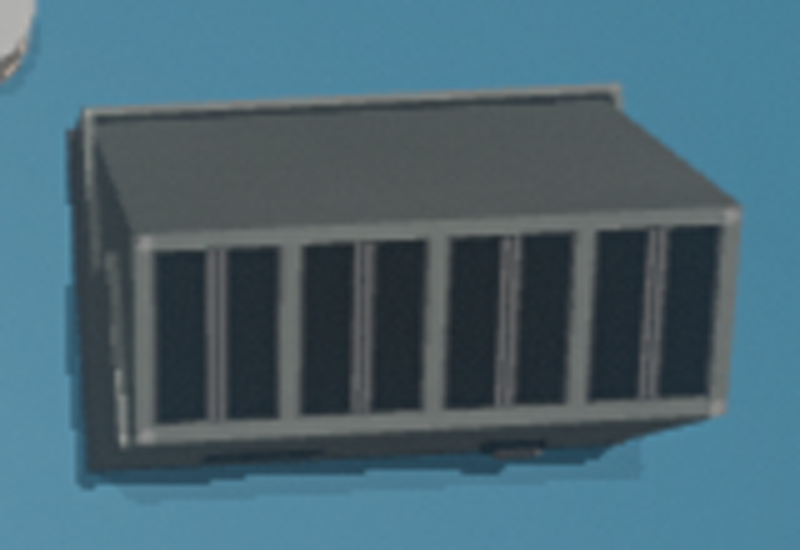

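View pics/st.png

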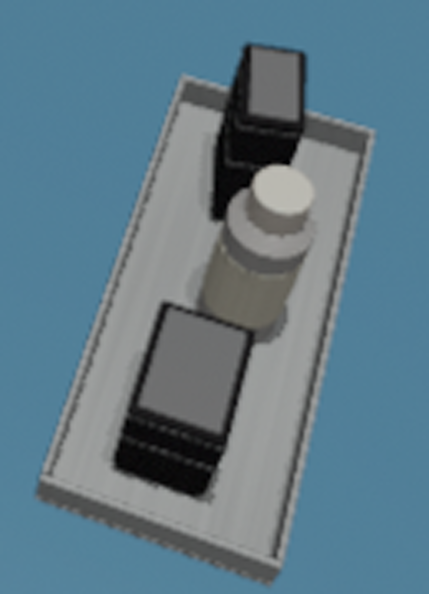

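View pics/sb.png

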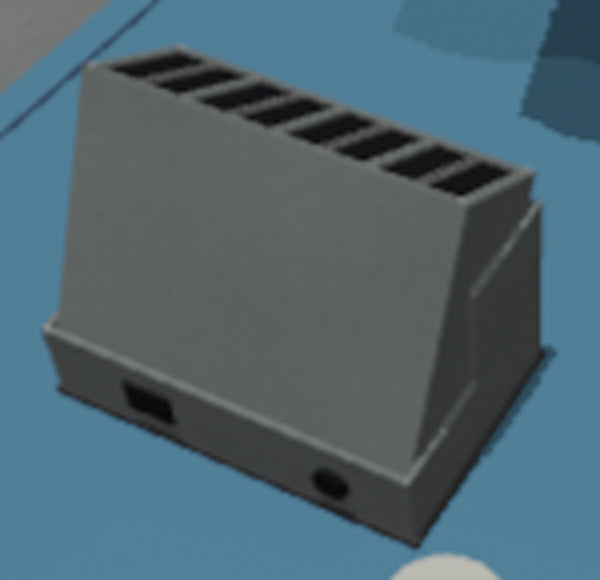

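```bash
cat > fit.py <<'E'
from h import *
from scipy.optimize import least_squares
t=cal("top");s=cal("scene")
def fit(model,tuv,suv,x0,n=''):
    def r(p):
        P=model(p); return np.r_[(proj(t,P)-tuv).ravel(),(proj(s,P)-suv).ravel()]
    q=least_squares(r,x0,loss='soft_l1'); print(n,q.x,'res',r(q.x).reshape(-1,2).round(1).tolist()); return q.x
def rect(L):
    L=np.array(L,float)
    def m(p):
        c,sn=np.cos(p[2]),np.sin(p[2]); R=np.array([[c,-sn],[sn,c]])
        return np.c_[L[:,:2]@R.T+p[:2],L[:,2]]
    return m
E
python3 - <<'E'
from fit import *
f=lambda a,o,k:np.array(a,float)/k+o
# rear+y, rear-y, front-y, front+y
tb=f([(141,238),(739,210),(720,412),(140,440)],(330,145),5)
sb=f([(467,203),(86,65),(180,46),(534,174)],(180,105),4)
a=37.6
p=fit(rect([(a,120,190),(a,-120,190),(-a,-120,150),(-a,120,150)]),tb,sb,[600,-200,0],'bank')
# spare; corners in top image: TL,TR,BR,BL
ts=f([(134,398),(194,377),(218,487),(163,501)],(180,120),3.3)
ss=f([(298,126),(231,119),(246,44),(306,51)],(340,165),3.3)
# TL= +x,+y
p=fit(rect([(33,20,116),(33,-20,116),(-33,-20,116),(-33,20,116)]),ts,ss,[480,150,0],'spare')
for uv in ts: print(back(t,uv,116).round(1))
tt=f([(47,75),(250,50),(308,530),(95,558)],(180,120),3.3)
st=f([(278,580),(38,492),(183,77),(372,132)],(340,165),3.3)
fit(rect([(165,70,30),(165,-70,30),(-165,-70,30),(-165,70,30)]),tt,st,[500,150,0],'tray')
print(back(t,f([(124,276)],(180,120),3.3)[0],141))
E
```

```text
bank [ 5.44965290e+02 -2.01779192e+02  2.98420625e-02] res [[-3.0, -0.9], [4.2, -0.7], [4.4, 0.7], [-2.5, 0.6], [1.6, 1.3], [-2.6, -1.2], [-1.8, -1.2], [2.2, 0.1]]
spare [4.71844006e+02 1.54523616e+02 2.63263547e-01] res [[0.2, -0.9], [1.6, -0.1], [2.6, -1.2], [-0.5, 0.2], [1.5, 0.6], [1.9, -1.0], [-0.1, -1.4], [0.6, -0.2]]
[496.6 182.8 116. ]
[508.7 146.9 116. ]
[442.9 131.7 116. ]
[435.2 164.2 116. ]
tray [5.72186476e+02 1.75354673e+02 1.23946675e-01] res [[-0.3, -1.4], [-0.2, -1.7], [-0.0, -1.1], [-0.5, -0.2], [0.8, -3.0], [-0.3, -3.7], [-0.9, -0.8], [0.8, -0.2]]
[567.26930365 185.14567279 141.        ]
```

Run:
```python
from fit import *
f=lambda a,o,k:np.array(a,float)/k+o
tb=f([(141,238),(739,210),(720,412),(140,440)],(330,145),5)
sb=f([(467,203),(86,65),(180,46),(534,174)],(180,105),4)
def m(p):
    a,h=37.6,p[3]
    return rect([(a,h,190),(a,-h,190),(-a,-h,150),(-a,h,150)])(p)
p=fit(m,tb,sb,[545,-200,0,115],'bank')
# check bay rects in top crop
img=cv2.imread('pics/tb.png')
th=np.radians(28)
for n,col in((p,(0,0,255)),):
  for i in range(4):
    y0=-84+56*i
    L=[(x*np.cos(th),y0+y,170+x*np.sin(th)) for x,y in((-35.5,-24.5),(35.5,-24.5),(35.5,24.5),(-35.5,24.5))]
    q=(proj(t,rect(L)(n))-(330,145))*5+2
    cv2.polylines(img,[q.astype(int)],True,col,1)
cv2.imwrite('pics/chk.png',img)
img=cv2.imread('pics/sb.png')
for i in range(4):
    y0=-84+56*i
    L=[(x*np.cos(th),y0+y,170+x*np.sin(th)) for x,y in((-35.5,-24.5),(35.5,-24.5),(35.5,24.5),(-35.5,24.5))]
    q=(proj(s,rect(L)(p))-(180,105))*4+2
    cv2.polylines(img,[q.astype(int)],True,(0,0,255),1)
cv2.imwrite('pics/chk2.png',img)
crop(t,210,225,270,280,'pics/ts1.png',10)
crop(s,400,170,440,240,'pics/ss1.png',8)
```

```text
bank [ 5.45127474e+02 -2.00376272e+02  3.50871317e-02  1.13695530e+02] res [[-0.5, -0.8], [0.1, -0.9], [0.5, 0.5], [0.1, 0.7], [-0.4, 0.4], [0.2, 0.2], [0.7, -0.1], [0.1, -0.8]]
```

View pics/chk.png

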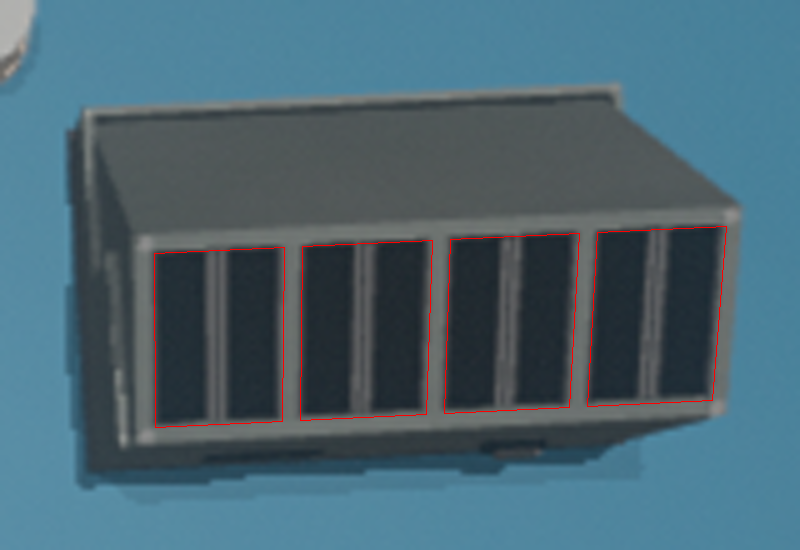

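View pics/chk2.png

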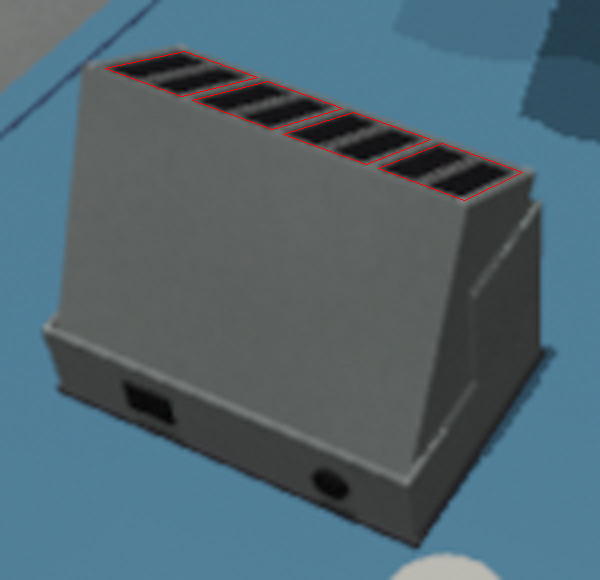

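View pics/ts1.png

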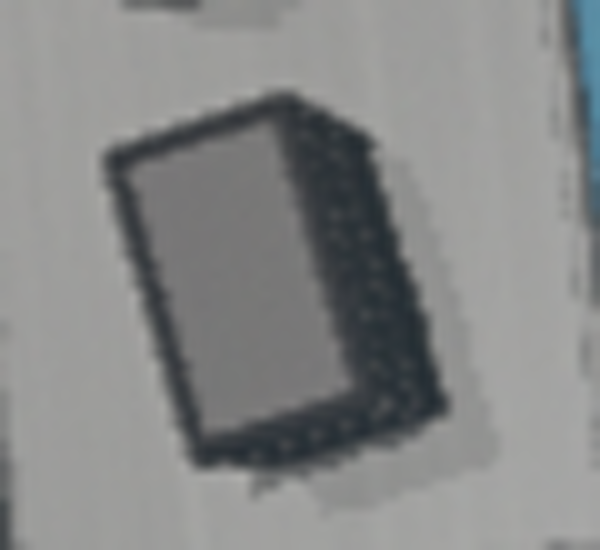

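View pics/ss1.png

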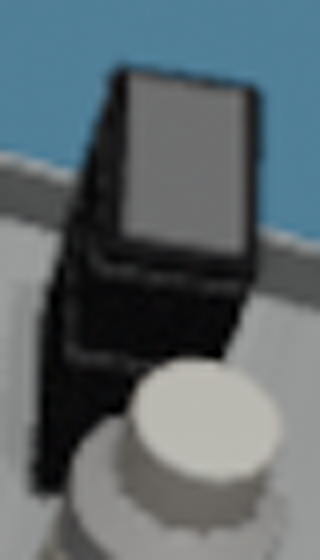

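Run:
```python
from fit import *
f=lambda a,o,k:(np.array(a,float)+.5)/k+o-.5
ts=f([(130,168),(278,125),(352,390),(205,435)],(210,225),10)
ss=f([(243,250),(120,235),(128,78),(247,93)],(400,170),8)
def m(p):
    d=p[3];a,b=33-d,20-d
    return rect([(a,b,116),(a,-b,116),(-a,-b,116),(-a,b,116)])(p)
p=fit(m,ts,ss,[472,154,.26,3],'spare')
print(back(t,ts.mean(0),116),back(s,ss.mean(0),116))
```

```text
spare [4.72574157e+02 1.55343786e+02 2.92967352e-01 5.14689754e+00] res [[0.6, 0.1], [0.3, -0.2], [0.6, 0.3], [0.8, 0.4], [0.1, 0.9], [0.7, 0.3], [0.9, 0.2], [0.2, 0.5]]
[472.75893494 156.49115716 116.        ] [472.37409076 154.22310657 116.        ]
```

```bash
cat > g.py <<'E'
from h import *
import sys
from scipy.spatial.transform import Rotation as Ro
B=np.array([545.1,-200.4]);YAW=0.035;th=np.radians(28)
def Rz(a): return Ro.from_euler('z',a).as_matrix()
def bayR(): return Rz(YAW)@np.array([[np.cos(th),0,-np.sin(th)],[0,1,0],[np.sin(th),0,np.cos(th)]])
def bay(i,x=0,y=0,z=0):
    return np.r_[B,170]+Rz(YAW)@[0,-84+56*(i-1),0]+bayR()@[x,y,z]
RT=bayR()@np.diag([1,-1,-1.])
def show(p,R):
    s=ctrl.get_state(); d=(np.array(p)-s['eef_pos'])/10
    r=np.degrees(Ro.from_matrix(R@s['eef_rot'].T).as_rotvec())
    print('t',round(s['clock'],2),'pos',s['eef_pos'].round(1),'d cm',d.round(2),'rot deg',r.round(2),'F',s['force'].round(1),'w',round(s['gripper_width'],1))
def inbay(i):
    s=ctrl.get_state(); print('in bay',i,(bayR().T@(s['eef_pos']-bay(i))).round(1))
if __name__=='__main__':
    # bay i x y z (tcp) 
    i=int(sys.argv[1]); x,y,z=map(float,sys.argv[2:5])
    show(bay(i,x,y,z),RT); inbay(i)
E
python3 g.py 1 0 0 60; python3 g.py 1 0 0 5;python3 g.py 2 0 0 5
```

```text
t 0.5 pos [ 246.1 -574.5  213.9] d cm [27.38 28.91  0.91] rot deg [  6.14 -27.48 -20.76] F [ 0.7 -0.5  0.1] w 91.1
in bay 1 [-254.8 -279.4  185.2]
t 0.5 pos [ 246.1 -574.5  213.9] d cm [29.96 29.   -3.95] rot deg [  6.14 -27.48 -20.76] F [ 0.7 -0.5  0.1] w 91.1
in bay 1 [-254.8 -279.4  185.2]
t 0.5 pos [ 246.1 -574.5  213.9] d cm [29.76 34.6  -3.95] rot deg [  6.14 -27.48 -20.76] F [ 0.7 -0.5  0.1] w 91.1
in bay 2 [-254.8 -335.4  185.2]
```

```bash
python3 -m crank '2 2 2.5 1 -4.6 -3.4;2.5 2.5 1 1 -4.6 -3.4;2.7 2.8 0 1 -4.6 -3.4;2.7 2.8 0 1 -4.6 -3.4;2.7 2.8 0 1 -4.6 -3.4;2.7 2.8 0 1 -4.6 -3.4;2.7 2.8 0 0 0 0;2.7 2.8 0 0 0 0' 0 20; python3 g.py 1 0 0 40
```

```text
clock: 1.17
eef_pos: [456.3, -359.9, 251.5]
eef_rot: [[0.871, 0.011, 0.49], [0.01, -1.0, 0.006], [0.49, -0.0, -0.872]]
force: [1.1, -0.7, 0.7]
gripper_width: 40.9
t 1.17 pos [ 456.3 -359.9  251.5] d cm [ 7.3   7.49 -4.62] rot deg [-0.04  1.36  1.35] F [ 1.1 -0.7  0.7] w 40.9
in bay 1 [-45.1 -72.3 116.2]
```

```bash
python3 -m crank '2.5 2.5 -1 0 0.7 0.7;2.5 2.5 -1.6 0 0.7 0.7;2 2.2 -1.6 0 0 0;0.4 0.4 -.4 0 0 0;0 0 0 0 0 0;0 0 0 0 0 0' 0; python3 g.py 1 0 0 0
```

```text
clock: 1.67
eef_pos: [536.1, -274.1, 205.7]
eef_rot: [[0.882, 0.042, 0.47], [0.038, -0.999, 0.019], [0.471, 0.001, -0.882]]
force: [-0.4, 0.2, 0.6]
gripper_width: 1.4
t 1.67 pos [ 536.1 -274.1  205.7] d cm [ 1.2  -1.02 -3.57] rot deg [ 0.07  0.08 -0.4 ] F [-0.4  0.2  0.6] w 1.4
in bay 1 [ 6.5 10.7 37. ]
```

```bash
python3 -m crank '-0.5 -1.05 -.4 0 0 0;0.8 0 -1.4 0 0 0;.7 0 -1.3 0 0 0;0 0 0 0 0 0' 0; python3 g.py 1 0 0 -25
```

```text
clock: 2.0
eef_pos: [544.9, -290.6, 177.4]
eef_rot: [[0.88, 0.038, 0.474], [0.036, -0.999, 0.013], [0.474, 0.006, -0.881]]
force: [-1.5, 0.3, -0.4]
gripper_width: 0.4
t 2.0 pos [ 544.9 -290.6  177.4] d cm [ 1.49  0.66 -2.94] rot deg [ 0.32  0.3  -0.17] F [-1.5  0.3 -0.4] w 0.4
in bay 1 [ 0.5 -6.1  8.1]
```

```bash
python3 -m crank '0 0.5 0 0 0 0;.3 0.05 -.6 0 0 0;.3 0 -.6 0 0 0;.3 0 -.6 0 0 0;0 0 0 0 0 0' 0; python3 g.py 1 0 0 -25;python3 -m crank '.25 0 -.45 0 0 0;.1 0 -.2 0 0 0' 0; python3 g.py 1 0 0 -50
```

```text
clock: 2.42
eef_pos: [553.2, -288.3, 161.3]
eef_rot: [[0.879, 0.034, 0.476], [0.034, -0.999, 0.009], [0.476, 0.009, -0.879]]
force: [-0.8, -0.1, 0.5]
gripper_width: 0.7
t 2.42 pos [ 553.2 -288.3  161.3] d cm [ 0.66  0.43 -1.33] rot deg [0.48 0.46 0.06] F [-0.8 -0.1  0.5] w 0.7
in bay 1 [  0.3  -4.1 -10.1]
clock: 2.58
eef_pos: [557.1, -288.4, 154.6]
eef_rot: [[0.878, 0.034, 0.477], [0.034, -0.999, 0.008], [0.477, 0.009, -0.879]]
force: [-0.1, -0.3, 0.1]
gripper_width: 0.7
t 2.58 pos [ 557.1 -288.4  154.6] d cm [ 1.44  0.48 -2.88] rot deg [0.5  0.48 0.05] F [-0.1 -0.3  0.1] w 0.7
in bay 1 [  0.6  -4.3 -17.8]
```

```bash
python3 -m crank '.2 0.35 -.4 0 0 0;.2 0 -.4 0 0 0;.1 0 -.2 0 0 0;0 0 0 0 0 0' 0; python3 g.py 1 0 0 -50
```

```text
clock: 2.92
eef_pos: [562.8, -284.2, 143.1]
eef_rot: [[0.879, 0.035, 0.476], [0.035, -0.999, 0.009], [0.476, 0.009, -0.879]]
force: [-0.2, 0.5, 1.0]
gripper_width: 0.5
t 2.92 pos [ 562.8 -284.2  143.1] d cm [ 0.87  0.06 -1.73] rot deg [0.48 0.47 0.02] F [-0.2  0.5  1. ] w 0.5
in bay 1 [  0.5  -0.3 -30.7]
```

```bash
python3 -m crank '.2 0 -.4 0 0 0;0 0 0 0 0 0' 0; python3 g.py 1 0 0 -50
```

```text
clock: 3.08
eef_pos: [565.1, -284.0, 138.7]
eef_rot: [[0.879, 0.035, 0.476], [0.035, -0.999, 0.009], [0.476, 0.009, -0.879]]
force: [-0.3, 0.4, -1.1]
gripper_width: 0.7
t 3.08 pos [ 565.1 -284.   138.7] d cm [ 0.64  0.05 -1.28] rot deg [0.48 0.46 0.01] F [-0.3  0.4 -1.1] w 0.7
in bay 1 [  0.3  -0.3 -35.7]
```

Bay 1 still gives no resistance at 36 mm, so it looks empty. I'll continue to 50 mm.

```bash
python3 -m crank '.2 0 -.4 0 0 0;.2 0 -.4 0 0 0;.2 0 -.4 0 0 0;0 0 0 0 0 0;0 0 0 0 0 0' 0; python3 g.py 1 0 0 -52;  python3 - <<'E'
from h import *
for n in('top','scene'):
    c=cal(n)
    cv2.imwrite(f'pics/{n}p.png',c['pixels'][:,:,::-1])
E
```

```text
clock: 3.5
eef_pos: [571.9, -284.2, 125.2]
eef_rot: [[0.879, 0.035, 0.476], [0.035, -0.999, 0.009], [0.476, 0.009, -0.879]]
force: [-0.5, -0.0, 1.6]
gripper_width: 0.6
t 3.5 pos [ 571.9 -284.2  125.2] d cm [ 0.06  0.07 -0.11] rot deg [0.48 0.47 0.02] F [-0.5 -0.   1.6] w 0.6
in bay 1 [  0.   -0.7 -50.7]
```

View pics/scenep.png

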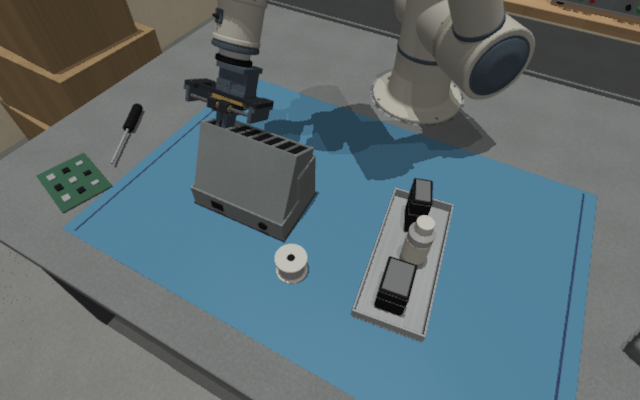

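View pics/topp.png

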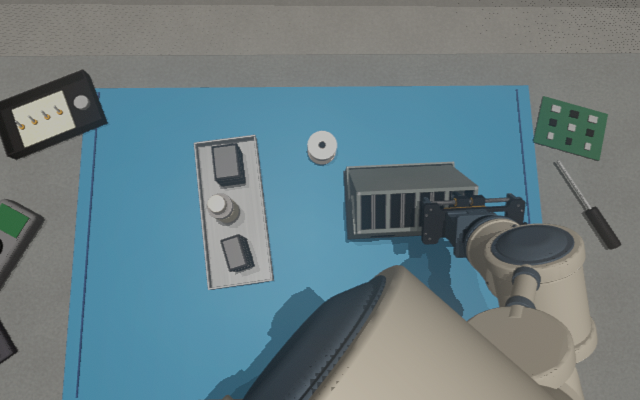

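```bash
python3 -m crank '.6 0 .32 0 0 0;.4 0 .2 0 0 0;.2 0 .1 0 0 0;.0 0 0 0 0 0' 0; python3 g.py 1 0 0 -52; python3 -m crank '.2 0 .1 0 0 0;.2 0 .1 0 0 0' 0; python3 g.py 1 0 0 -52
```

```text
clock: 3.93
eef_pos: [583.6, -284.0, 131.8]
eef_rot: [[0.879, 0.035, 0.476], [0.034, -0.999, 0.009], [0.476, 0.008, -0.88]]
force: [-0.7, -0.2, -0.4]
gripper_width: 0.7
t 3.93 pos [ 583.6 -284.   131.8] d cm [-1.12  0.05 -0.77] rot deg [0.46 0.42 0.02] F [-0.7 -0.2 -0.4] w 0.7
in bay 1 [ 13.5  -0.9 -50.4]
clock: 4.1
eef_pos: [587.4, -283.8, 133.8]
eef_rot: [[0.879, 0.035, 0.475], [0.034, -0.999, 0.01], [0.475, 0.008, -0.88]]
force: [-1.2, -0.2, -1.0]
gripper_width: 0.4
t 4.1 pos [ 587.4 -283.8  133.8] d cm [-1.49  0.03 -0.97] rot deg [0.44 0.4  0.01] F [-1.2 -0.2 -1. ] w 0.4
in bay 1 [ 17.7  -0.8 -50.4]
```

```bash
for k in 1; do python3 -m crank '.1 0 .05 0 0 0;.1 0 .05 0 0 0' 0; python3 g.py 1 0 0 -52; done;  python3 -m crank '.1 0 .05 0 0 0;0 0 0 0 0 0' 0; python3 g.py 1 0 0 -52
```

```text
clock: 4.27
eef_pos: [588.4, -283.7, 134.3]
eef_rot: [[0.88, 0.035, 0.474], [0.034, -0.999, 0.01], [0.474, 0.008, -0.881]]
force: [-20.3, -6.7, 0.4]
gripper_width: 0.7
t 4.27 pos [ 588.4 -283.7  134.3] d cm [-1.6   0.02 -1.02] rot deg [ 0.44  0.29 -0.  ] F [-20.3  -6.7   0.4] w 0.7
in bay 1 [ 18.9  -0.8 -50.5]
clock: 4.43
eef_pos: [588.1, -283.7, 134.1]
eef_rot: [[0.881, 0.035, 0.472], [0.034, -0.999, 0.01], [0.472, 0.007, -0.882]]
force: [1.2, -0.1, -0.0]
gripper_width: 0.2
t 4.43 pos [ 588.1 -283.7  134.1] d cm [-1.56  0.02 -1.  ] rot deg [0.42 0.16 0.01] F [ 1.2 -0.1 -0. ] w 0.2
in bay 1 [ 18.5  -0.7 -50.5]
```

```bash
python3 -m crank '-.7 0 -.37 0 0 0;-.8 0 -.43 0 0 0;-.7 0 -.36 0 0 0;-.3 0 -.16 0 0 0;0 0 0 0 0 0' 0; python3 g.py 1 0 0 -52; python3 -m crank '-.2 0 -.1 0 0 0;-.1 0 -.05 0 0 0' 0; python3 g.py 1 0 0 -52
```

```text
clock: 4.85
eef_pos: [563.7, -284.6, 121.7]
eef_rot: [[0.88, 0.035, 0.474], [0.035, -0.999, 0.008], [0.474, 0.009, -0.88]]
force: [-0.3, 0.0, 0.0]
gripper_width: 0.9
t 4.85 pos [ 563.7 -284.6  121.7] d cm [0.87 0.11 0.24] rot deg [0.53 0.33 0.03] F [-0.3  0.   0. ] w 0.9
in bay 1 [ -8.8  -0.8 -50. ]
clock: 5.02
eef_pos: [561.3, -284.9, 120.6]
eef_rot: [[0.879, 0.034, 0.475], [0.035, -0.999, 0.007], [0.475, 0.01, -0.88]]
force: [0.6, 0.7, -0.6]
gripper_width: 0.6
t 5.02 pos [ 561.3 -284.9  120.6] d cm [1.12 0.14 0.35] rot deg [0.56 0.37 0.04] F [ 0.6  0.7 -0.6] w 0.6
in bay 1 [-11.5  -1.  -49.8]
```

```bash
python3 -m crank '-.25 0 -.13 0 0 0;-.2 0 -.1 0 0 0;0 0 0 0 0 0' 0; python3 g.py 1 0 0 -52; python3 -m crank '-.12 0 -.06 0 0 0;-.1 0 -.05 0 0 0' 0; python3 g.py 1 0 0 -52
```

```text
clock: 5.27
eef_pos: [557.1, -285.1, 118.6]
eef_rot: [[0.879, 0.035, 0.476], [0.036, -0.999, 0.007], [0.476, 0.011, -0.88]]
force: [0.1, 0.1, 0.4]
gripper_width: 0.3
t 5.27 pos [ 557.1 -285.1  118.6] d cm [1.54 0.16 0.55] rot deg [0.6  0.42 0.02] F [0.1 0.1 0.4] w 0.3
in bay 1 [-16.2  -1.1 -49.6]
clock: 5.43
eef_pos: [556.4, -285.3, 118.4]
eef_rot: [[0.878, 0.034, 0.478], [0.035, -0.999, 0.007], [0.478, 0.011, -0.878]]
force: [19.2, 7.8, -0.0]
gripper_width: 0.5
t 5.43 pos [ 556.4 -285.3  118.4] d cm [1.6  0.18 0.57] rot deg [0.61 0.57 0.03] F [19.2  7.8 -0. ] w 0.5
in bay 1 [-16.9  -1.2 -49.5]
```

```bash
python3 -m crank '-.1 0 -.05 0 0 0;-.08 0 -.04 0 0 0' 0; python3 g.py 1 0 0 -52
```

```text
clock: 5.6
eef_pos: [556.6, -285.3, 118.5]
eef_rot: [[0.876, 0.035, 0.481], [0.036, -0.999, 0.007], [0.481, 0.011, -0.877]]
force: [8.2, 1.9, 0.5]
gripper_width: 0.2
t 5.6 pos [ 556.6 -285.3  118.5] d cm [1.59 0.18 0.56] rot deg [0.62 0.75 0.02] F [8.2 1.9 0.5] w 0.2
in bay 1 [-16.7  -1.2 -49.5]
```

```bash
sed -i 's/545.1,-200.4/546.1,-200.4/' g.py
cat >> g.py <<'E'
    print('bay axes',bayR().round(3).tolist())
E
cat > sp.py <<'E'
from g import *
z=float(sys.argv[1]); show([472.6,155.3,z],Rz(.293)@np.diag([1,-1,-1.]))
E
python3 -m crank '.2 0 .1 0 0 0;-1 0 2 0 0 0;-1.6 0 3 0 0 0;-1.6 0 3 0 0 0;-1.2 0 2.5 0 0 0;0 0 1.5 0 0 0' 0; python3 g.py 1 0 0 60; python3 sp.py 260
```

```text
clock: 6.1
eef_pos: [500.6, -282.8, 238.8]
eef_rot: [[0.88, 0.036, 0.473], [0.034, -0.999, 0.012], [0.473, 0.005, -0.881]]
force: [0.6, -0.4, 0.6]
gripper_width: 0.5
t 6.1 pos [ 500.6 -282.8  238.8] d cm [ 2.03 -0.26 -1.59] rot deg [ 0.3   0.24 -0.04] F [ 0.6 -0.4  0.6] w 0.5
in bay 1 [-10.4   3.3  83.5]
bay axes [[0.882, -0.035, -0.469], [0.031, 0.999, -0.016], [0.469, 0.0, 0.883]]
t 6.1 pos [ 500.6 -282.8  238.8] d cm [-2.8  43.81  2.12] rot deg [-4.33 27.97 14.37] F [ 0.6 -0.4  0.6] w 0.5
```

```bash
python3 -m crank '0 2.5 1.2 -.8 5 2.6;0 3.5 .6 -.8 5 2.6;-.4 3.8 0 -.8 5 2.6;-.4 3.8 0 -.8 5 2.6;-.4 3.8 0 -.8 5 2.6;-.4 3.8 0 0 0 0;-.4 3.8 0 0 0 0;-.4 3.8 0 0 0 0' 0.7; python3 sp.py 260
```

```text
clock: 6.77
eef_pos: [474.7, 3.1, 265.9]
eef_rot: [[0.965, 0.258, 0.045], [0.259, -0.966, -0.022], [0.038, 0.033, -0.999]]
force: [0.8, 0.4, 0.4]
gripper_width: 50.8
t 6.77 pos [474.7   3.1 265.9] d cm [-0.21 15.22 -0.59] rot deg [1.21 2.58 1.81] F [0.8 0.4 0.4] w 50.8
```

```bash
python3 -m crank '-.2 3.5 0 0 0.5 .2;-.2 3 0 0 .5 .2;-.1 2 0 0 0 0;0 1 0 0 0 0;0 0 0 0 0 0' 0.7; python3 sp.py 180
```

```text
clock: 7.18
eef_pos: [466.5, 109.3, 266.3]
eef_rot: [[0.962, 0.271, 0.027], [0.272, -0.962, -0.022], [0.02, 0.028, -0.999]]
force: [0.3, -0.4, -0.6]
gripper_width: 63.7
t 7.18 pos [466.5 109.3 266.3] d cm [ 0.61  4.6  -8.63] rot deg [1.25 1.54 1.04] F [ 0.3 -0.4 -0.6] w 63.7
```

```bash
python3 -m crank '.3 2.2 -1 .6 .8 .5;.2 1.7 -2 .6 .7 .5;0.1 .6 -2 0 0 0;0 0 -1.5 0 0 0;0 0 0 0 0 0' 0.7; python3 sp.py 130
```

```text
clock: 7.6
eef_pos: [473.5, 154.4, 200.1]
eef_rot: [[0.957, 0.289, 0.003], [0.289, -0.957, -0.001], [0.003, 0.002, -1.0]]
force: [0.0, 0.6, -0.6]
gripper_width: 63.8
t 7.6 pos [473.5 154.4 200.1] d cm [-0.09  0.09 -7.01] rot deg [ 0.08  0.19 -0.01] F [ 0.   0.6 -0.6] w 63.8
```

```bash
python3 -m crank '0 .05 -1.8 0 0 0;-.05 0 -1.8 0 .1 0;0 0 -1.8 0 0 0;0 0 -1 0 0 0;0 0 0 0 0 0' 0.7; python3 sp.py 86;  python3 - <<'E'
from h import *
for n,b in(('top',(180,150,340,300)),('scene',(360,100,480,240))):
    c=cal(n); crop(c,*b,f'pics/{n}g.png',4)
E
```

```text
clock: 8.02
eef_pos: [474.9, 151.3, 136.9]
eef_rot: [[0.958, 0.286, 0.004], [0.286, -0.958, -0.002], [0.004, 0.004, -1.0]]
force: [0.0, -0.2, 0.2]
gripper_width: 63.7
t 8.02 pos [474.9 151.3 136.9] d cm [-0.23  0.4  -5.09] rot deg [0.14 0.25 0.16] F [ 0.  -0.2  0.2] w 63.7
```

View pics/topg.png

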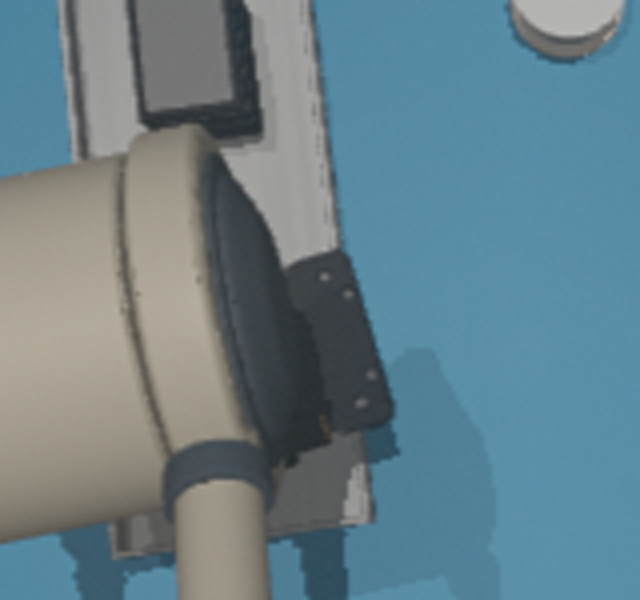

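View pics/sceneg.png

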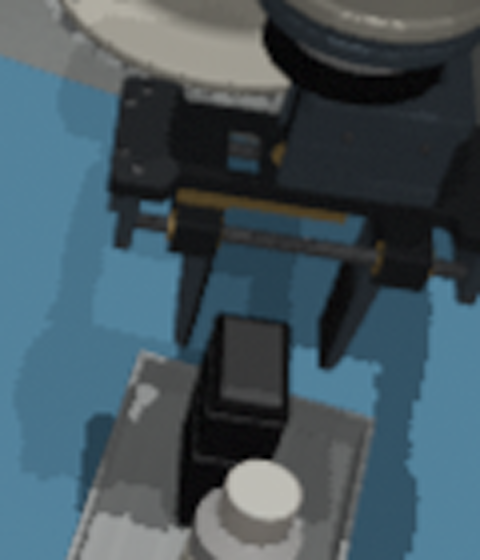

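```bash
python3 -m crank '-.18 .3 -.5 0.1 0.2 .1;0 0 -1 0 0 0;0 0 -1 0 0 0;0 0 -1 0 0 0;0 0 -.5 0 0 0;0 0 0 0 0 0' 0.7; python3 sp.py 86
```

```text
clock: 8.62
eef_pos: [476.6, 154.9, 99.5]
eef_rot: [[0.958, 0.288, 0.01], [0.288, -0.958, 0.001], [0.01, 0.002, -1.0]]
force: [0.2, -1.0, 0.1]
gripper_width: 63.8
t 8.62 pos [476.6 154.9  99.5] d cm [-0.4   0.04 -1.35] rot deg [-0.08  0.6   0.07] F [ 0.2 -1.   0.1] w 63.8
```

```bash
python3 -m crank '-.3 0 -.5 0 .5 0;-.1 0 -.5 0 0 0;0 0 -.2 0 0 0;0 0 0 0 0 0' 0.7; python3 sp.py 86
```

```text
clock: 8.95
eef_pos: [472.6, 155.1, 87.1]
eef_rot: [[0.958, 0.288, 0.002], [0.288, -0.958, 0.002], [0.002, -0.001, -1.0]]
force: [-0.4, 0.5, -0.0]
gripper_width: 63.6
t 8.95 pos [472.6 155.1  87.1] d cm [ 0.    0.02 -0.11] rot deg [-0.09  0.1   0.06] F [-0.4  0.5 -0. ] w 63.6
```

```bash
python3 -m crank '0 0 0 0 0 0;0 0 0 0 0 0;0 0 0 0 0 0;0 0 0 0 0 0;0 0 0 0 0 0;0 0 0 0 0 0' 0 40; python3 sp.py 86
```

```text
clock: 9.45
eef_pos: [472.8, 155.1, 87.6]
eef_rot: [[0.958, 0.288, 0.002], [0.288, -0.958, 0.002], [0.003, -0.001, -1.0]]
force: [0.0, -0.0, -4.3]
gripper_width: 39.9
t 9.45 pos [472.8 155.1  87.6] d cm [-0.02  0.02 -0.16] rot deg [-0.09  0.13  0.06] F [ 0.  -0.  -4.3] w 39.9
```

```bash
python3 -m crank '0 0 1 0 0 0;0 0 2 0 0 0;0 0 3 0 0 0;0 0 3.5 0 0 0;0 0 3.5 0 0 0;0 0 3.5 0 0 0;0 0 2 0 0 0;0 0 0 0 0 0' 0 40; python3 g.py 1 0 0 100;  python3 - <<'E'
from h import *
for n in('top','scene'):
    c=cal(n); cv2.imwrite(f'pics/{n}l.png',c['pixels'][:,:,::-1])
E
```

```text
clock: 10.12
eef_pos: [467.7, 154.0, 278.6]
eef_rot: [[0.958, 0.288, -0.006], [0.288, -0.958, -0.0], [-0.006, -0.002, -1.0]]
force: [1.4, -0.1, -3.9]
gripper_width: 40.0
t 10.12 pos [467.7 154.  278.6] d cm [  3.44 -44.    -2.04] rot deg [  4.53 -28.06 -14.44] F [ 1.4 -0.1 -3.9] w 40.0
in bay 1 [ -7.2 441.  126.9]
bay axes [[0.882, -0.035, -0.469], [0.031, 0.999, -0.016], [0.469, 0.0, 0.883]]
```

View pics/scenel.png

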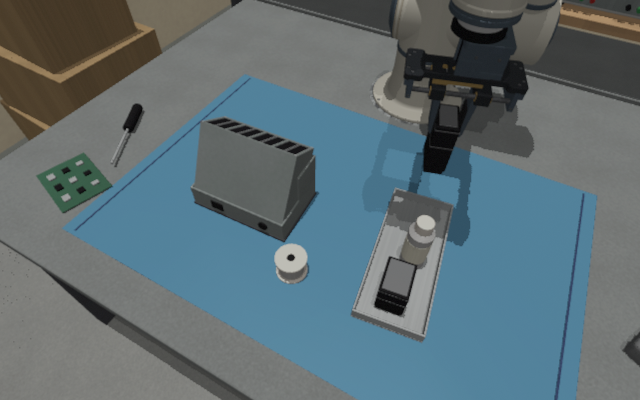

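```bash
python3 -m crank '.2 -2 0 .7 -4.6 -2.4;.4 -3 0 .7 -4.6 -2.4;.5 -3.5 0 .7 -4.6 -2.4;.5 -3.5 0 .7 -4.6 -2.4;.5 -3.5 0 .7 -4.6 -2.4;.5 -3.5 0 .7 -4.6 -2.4;.2 -3.5 0 0 0 0;0 -3.5 0 0 0 0' 0 40; python3 g.py 1 0 0 110
```

```text
clock: 10.88
eef_pos: [484.5, -108.4, 258.2]
eef_rot: [[0.89, 0.028, 0.454], [0.027, -1.0, 0.01], [0.454, 0.003, -0.891]]
force: [1.4, 0.3, -3.2]
gripper_width: 39.7
t 10.88 pos [ 484.5 -108.4  258.2] d cm [  1.3  -17.78   0.9 ] rot deg [ 0.22 -0.96  0.38] F [ 1.4  0.3 -3.2] w 39.7
in bay 1 [-10.1 178.1 105.2]
bay axes [[0.882, -0.035, -0.469], [0.031, 0.999, -0.016], [0.469, 0.0, 0.883]]
```

```bash
python3 -m crank '0 -3 .8 0 -1 .4;.3 -3.5 .3 0 0 0;.3 -3.5 0 0 0 0;.3 -2.5 0 0 0 0;.1 -1 0 0 0 0;0 0 0 0 0 0;0 0 0 0 0 0' 0 40; python3 g.py 1 0 0 97
```

```text
clock: 11.47
eef_pos: [484.4, -253.5, 253.2]
eef_rot: [[0.891, 0.023, 0.453], [0.015, -1.0, 0.02], [0.453, -0.011, -0.891]]
force: [-0.2, 0.2, -3.1]
gripper_width: 39.7
t 11.47 pos [ 484.4 -253.5  253.2] d cm [ 1.91 -3.25  0.25] rot deg [-0.58 -1.08  0.7 ] F [-0.2  0.2 -3.1] w 39.7
in bay 1 [-17.   33.1 103.3]
bay axes [[0.882, -0.035, -0.469], [0.031, 0.999, -0.016], [0.469, 0.0, 0.883]]
```

```bash
python3 -m crank '.8 -1.5 .3 -.3 -.6 .4;.6 -1 .3 -.3 -.6 .4;.3 -.4 0 0 0 0;0 0 0 0 0 0;0 0 0 0 0 0' 0 40; python3 g.py 1 0 0 97
```

```text
clock: 11.88
eef_pos: [499.9, -276.6, 254.7]
eef_rot: [[0.884, 0.04, 0.465], [0.033, -0.999, 0.025], [0.466, -0.007, -0.885]]
force: [-1.2, 0.4, -3.8]
gripper_width: 40.0
t 11.88 pos [ 499.9 -276.6  254.7] d cm [ 0.36 -0.94  0.09] rot deg [-0.37 -0.25 -0.31] F [-1.2  0.4 -3.8] w 40.0
in bay 1 [-3.3  9.5 97.7]
bay axes [[0.882, -0.035, -0.469], [0.031, 0.999, -0.016], [0.469, 0.0, 0.883]]
```

```bash
python3 -m crank '.3 -.8 .1 -.3 -.2 -.3;0.05 -.1 0 0 0 0;0 0 0 0 0 0' 0 40; python3 g.py 1 0 0 97;  python3 - <<'E'
from h import *
for n,b in(('top',(400,130,560,260)),('scene',(150,40,310,170))):
    c=cal(n); crop(c,*b,f'pics/{n}i.png',4.5)
E
```

```text
clock: 12.13
eef_pos: [503.3, -284.2, 255.5]
eef_rot: [[0.883, 0.036, 0.468], [0.031, -0.999, 0.018], [0.468, -0.002, -0.884]]
force: [-0.6, 0.2, -3.5]
gripper_width: 40.1
t 12.13 pos [ 503.3 -284.2  255.5] d cm [ 0.02 -0.17  0.01] rot deg [-0.09 -0.09 -0.06] F [-0.6  0.2 -3.5] w 40.1
in bay 1 [-0.2  1.7 96.9]
bay axes [[0.882, -0.035, -0.469], [0.031, 0.999, -0.016], [0.469, 0.0, 0.883]]
```

View pics/scenei.png

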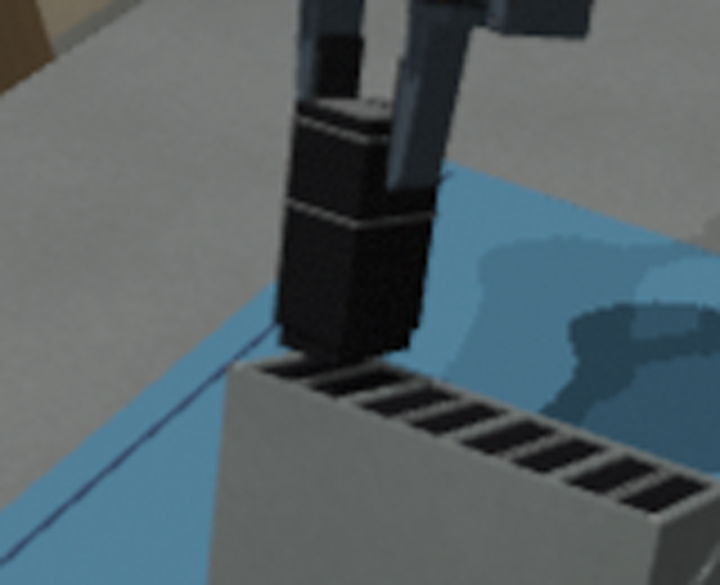

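View pics/topi.png

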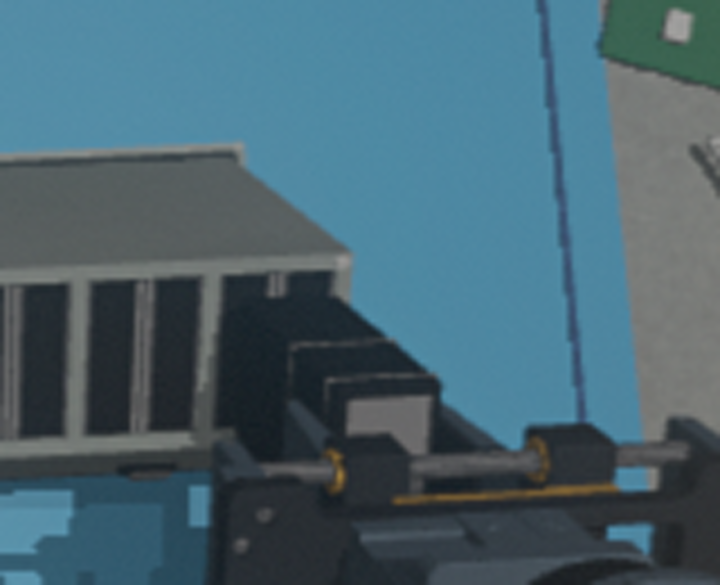

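```bash
cat > ov.py <<'E'
from g import *
def ov(off,tag):
    st=ctrl.get_state();R=st['eef_rot'];o=st['eef_pos']
    ox,tilt=off
    V=[(x,y,z) for z in(0,112) for x,y in((-33,-20),(33,-20),(33,20),(-33,20))]
    V=np.array(V,float)@Ro.from_euler('y',tilt).as_matrix().T+[ox,0,-28.5]
    P=o+V@R.T
    for n,b in(('top',(400,130,560,260)),('scene',(150,40,310,170))):
        c=cal(n);crop(c,*b,'pics/_t.png',4.5);im=cv2.imread('pics/_t.png')
        q=((proj(c,P)-b[:2])*4.5+2).astype(int)
        for a in([0,1,2,3],[4,5,6,7],[0,4],[1,5],[2,6],[3,7]): cv2.polylines(im,[q[a]],len(a)>2,(0,0,255),1)
        cv2.imwrite(f'pics/{n}{tag}.png',im)
if __name__=='__main__': ov((0,0),'ov')
E
python3 ov.py
```

```text
(no output)
```

View pics/sceneov.png

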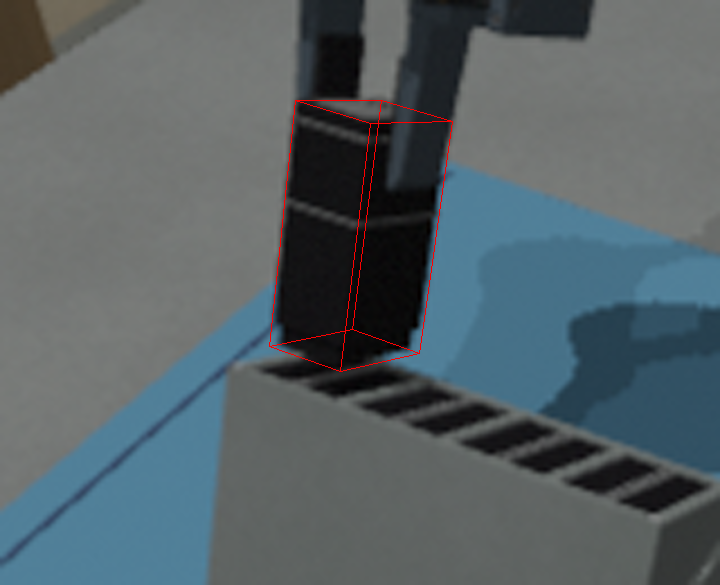

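View pics/topov.png

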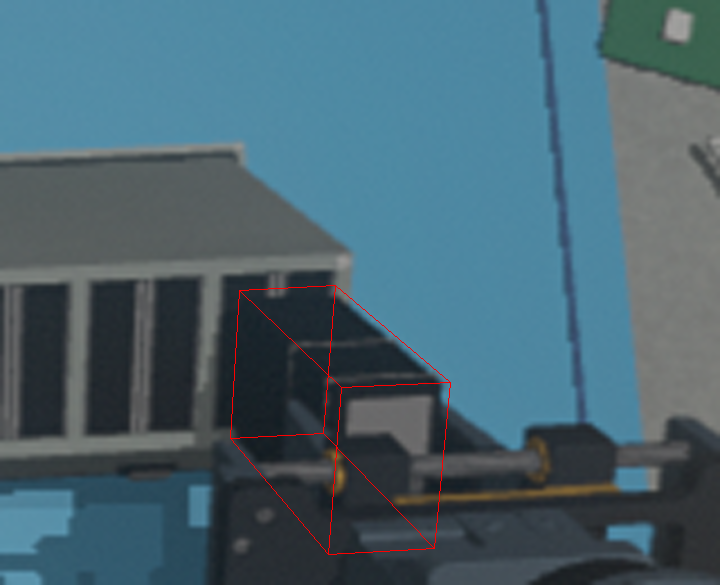

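Run:
```python
from g import *
t=cal('top');s=cal('scene')
def tri(a,b):
    A=np.array(a)/4.5+(400,130);Bq=np.array(b)/4.5+(150,40)
    Pm=[c['mtx']@np.c_[cv2.Rodrigues(c['rvec'])[0],c['tvec']] for c in(t,s)]
    X=cv2.triangulatePoints(Pm[0],Pm[1],A.reshape(2,1),Bq.reshape(2,1));X=(X[:3]/X[3]).ravel()
    st=ctrl.get_state()
    print('world',X.round(1),'tool',(st['eef_rot'].T@(X-st['eef_pos'])).round(1),'reproj err',(proj(t,X)-A).round(2),(proj(s,X)-Bq).round(2), 'bay',(bayR().T@(X-bay(1))).round(1))
tri((440,377),(298,105))
# upper band right end corner, second band
tri((417,368),(290,205)) if 0 else None
tri((393,340),(288,205))
st=ctrl.get_state();print(st['eef_pos'],st['clock'])
# bank rear corner -y
tri((350,258),(232,366))
print(bay(1,42.5,-29.7,0), (bayR().T@(bay(1,42.5,-29.7,0)-bay(1))))
```

```text
world [ 521.1 -301.   294.6] tool [ 33.5  17.4 -26.4] reproj err [[-0.16  0.1 ]] [[-0.19 -0.05]] bay [ 33.3 -15.7 123.4]
world [ 540.3 -301.2  254.6] tool [31.8 18.3 17.9] reproj err [[-0.15  0.1 ]] [[-0.19 -0.05]] bay [ 31.5 -16.6  79. ]
[ 503.27057567 -284.26014129  255.55772252] 12.4333
world [ 585.  -313.6  188.4] tool [39.8 32.4 97.1] reproj err [[ 0.32 -0.21]] [[0.43 0.11]] bay [ 39.5 -30.5  -0.2]
[ 587.58097838 -312.71724945  189.95254142] [ 4.25000000e+01 -2.97000000e+01  1.42108547e-14]
```

```bash
python3 -m crank '.0 -.22 0 0 0 0;.25 0 -.45 0 0 0;.25 0 -.45 0 0 0;.2 0 -.4 0 0 0;0 0 0 0 0 0' 0 40; python3 g.py 1 0 0 5
```

```text
clock: 12.85
eef_pos: [511.0, -287.0, 241.5]
eef_rot: [[0.883, 0.035, 0.468], [0.031, -0.999, 0.017], [0.469, -0.001, -0.883]]
force: [-0.1, -0.5, -2.4]
gripper_width: 39.8
t 12.85 pos [ 511.  -287.   241.5] d cm [ 3.57  0.25 -6.71] rot deg [-0.06 -0.05 -0.02] F [-0.1 -0.5 -2.4] w 39.8
in bay 1 [-0.1 -1.3 81. ]
bay axes [[0.882, -0.035, -0.469], [0.031, 0.999, -0.016], [0.469, 0.0, 0.883]]
```

```bash
python3 -m crank '.22 0 -.4 0 0 0;.22 0 -.4 0 0 0;.0 0 0 0 0 0' 0 40; python3 g.py 1 0 0 5;python3 -m crank '.22 0 -.4 0 0 0;.22 0 -.4 0 0 0;.0 0 0 0 0 0' 0 40; python3 g.py 1 0 0 5
```

```text
clock: 13.1
eef_pos: [516.0, -286.9, 232.4]
eef_rot: [[0.883, 0.035, 0.468], [0.031, -0.999, 0.018], [0.469, -0.001, -0.883]]
force: [0.2, -0.1, -4.0]
gripper_width: 39.6
t 13.1 pos [ 516.  -286.9  232.4] d cm [ 3.07  0.25 -5.8 ] rot deg [-0.07 -0.05 -0.02] F [ 0.2 -0.1 -4. ] w 39.6
in bay 1 [ 0.  -1.4 70.7]
bay axes [[0.882, -0.035, -0.469], [0.031, 0.999, -0.016], [0.469, 0.0, 0.883]]
clock: 13.35
eef_pos: [520.9, -286.7, 223.4]
eef_rot: [[0.883, 0.036, 0.468], [0.031, -0.999, 0.018], [0.469, -0.002, -0.883]]
force: [0.8, -0.2, -3.2]
gripper_width: 40.1
t 13.35 pos [ 520.9 -286.7  223.4] d cm [ 2.58  0.22 -4.9 ] rot deg [-0.1  -0.06 -0.03] F [ 0.8 -0.2 -3.2] w 40.1
in bay 1 [ 0.1 -1.3 60.4]
bay axes [[0.882, -0.035, -0.469], [0.031, 0.999, -0.016], [0.469, 0.0, 0.883]]
```

```bash
python3 -m crank '.22 0 -.4 0 0 0;.22 0 -.4 0 0 0;.22 0 -.4 0 0 0;.22 0 -.4 0 0 0;.0 0 0 0 0 0' 0 40; python3 g.py 1 0 0 5
```

```text
clock: 13.77
eef_pos: [530.6, -286.7, 205.4]
eef_rot: [[0.883, 0.035, 0.468], [0.03, -0.999, 0.018], [0.468, -0.002, -0.884]]
force: [0.5, -0.1, -4.8]
gripper_width: 39.7
t 13.77 pos [ 530.6 -286.7  205.4] d cm [ 1.61  0.22 -3.1 ] rot deg [-0.1  -0.08 -0.03] F [ 0.5 -0.1 -4.8] w 39.7
in bay 1 [ 0.3 -1.7 39.9]
bay axes [[0.882, -0.035, -0.469], [0.031, 0.999, -0.016], [0.469, 0.0, 0.883]]
```

```bash
python3 -m crank '.22 0 -.4 0 0 0;.22 0 -.4 0 0 0;.22 0 -.4 0 0 0;.2 0 -.35 0 0 0;.0 0 0 0 0 0' 0 40; python3 g.py 1 0 0 5
```

```text
clock: 14.18
eef_pos: [540.2, -286.7, 188.0]
eef_rot: [[0.883, 0.035, 0.468], [0.03, -0.999, 0.018], [0.468, -0.002, -0.884]]
force: [0.9, 1.0, -4.4]
gripper_width: 40.0
t 14.18 pos [ 540.2 -286.7  188. ] d cm [ 0.65  0.22 -1.35] rot deg [-0.11 -0.09 -0.03] F [ 0.9  1.  -4.4] w 40.0
in bay 1 [ 0.6 -2.  20. ]
bay axes [[0.882, -0.035, -0.469], [0.031, 0.999, -0.016], [0.469, 0.0, 0.883]]
```

```bash
python3 -m crank '.22 0.05 -.4 0 0 0;.22 0.05 -.4 0 0 0;.12 0 -.2 0 0 0;.0 0 0 0 0 0' 0 40; python3 g.py 1 0 0 5;  python3 - <<'E'
from h import *
for n,b in(('top',(400,130,560,260)),('scene',(150,40,310,170))):
    c=cal(n); crop(c,*b,f'pics/{n}j.png',4.5)
E
```

```text
clock: 14.52
eef_pos: [546.5, -285.6, 176.8]
eef_rot: [[0.883, 0.035, 0.468], [0.03, -0.999, 0.018], [0.468, -0.002, -0.884]]
force: [0.6, 0.4, -3.6]
gripper_width: 39.9
t 14.52 pos [ 546.5 -285.6  176.8] d cm [ 0.02  0.11 -0.24] rot deg [-0.11 -0.09 -0.03] F [ 0.6  0.4 -3.6] w 39.9
in bay 1 [ 0.9 -1.1  7.2]
bay axes [[0.882, -0.035, -0.469], [0.031, 0.999, -0.016], [0.469, 0.0, 0.883]]
```

View pics/scenej.png

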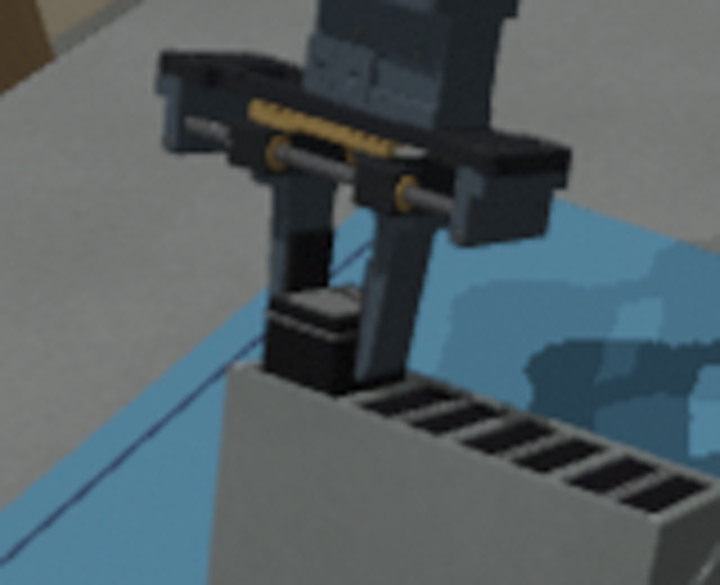

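```bash
python3 -m crank '.12 0.02 -.22 0 0 0;.0 0 0 0 0 0' 0 40; python3 g.py 1 0 0 5; python3 -m crank '0 0 0 0 0 0;.0 0 0 0 0 0;0 0 0 0 0 0;0 0 0 0 0 0;0 0 0 0 0 0' 0.62; python3 g.py 1 0 0 40;  python3 - <<'E'
from h import *
for n,b in(('top',(400,130,560,260)),('scene',(150,40,310,170))):
    c=cal(n); crop(c,*b,f'pics/{n}k.png',4.5)
E
```

```text
clock: 14.78
eef_pos: [547.6, -285.5, 175.1]
eef_rot: [[0.883, 0.035, 0.468], [0.031, -0.999, 0.018], [0.468, -0.002, -0.883]]
force: [-0.1, 0.3, -4.9]
gripper_width: 39.7
t 14.78 pos [ 547.6 -285.5  175.1] d cm [-0.09  0.11 -0.06] rot deg [-0.08 -0.07 -0.02] F [-0.1  0.3 -4.9] w 39.7
in bay 1 [ 1.1 -1.1  5.1]
bay axes [[0.882, -0.035, -0.469], [0.031, 0.999, -0.016], [0.469, 0.0, 0.883]]
clock: 15.2
eef_pos: [548.6, -286.5, 176.8]
eef_rot: [[0.882, 0.035, 0.471], [0.031, -0.999, 0.016], [0.471, 0.001, -0.882]]
force: [0.6, -0.5, 0.1]
gripper_width: 56.5
t 15.2 pos [ 548.6 -286.5  176.8] d cm [-1.84  0.15  2.86] rot deg [0.05 0.1  0.02] F [ 0.6 -0.5  0.1] w 56.5
in bay 1 [ 2.8 -2.2  6.2]
bay axes [[0.882, -0.035, -0.469], [0.031, 0.999, -0.016], [0.469, 0.0, 0.883]]
```

View pics/scenek.png

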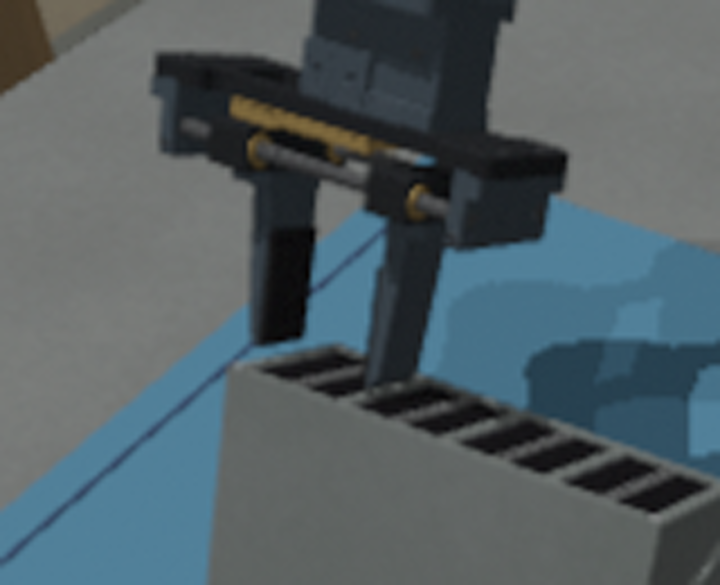

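```bash
python3 -m crank '-.5 0 1 0 0 0;-.8 0 1.5 0 0 0;-.5 .1 1 0 0 0;0 0 0 0 0 0;0 0 0 0 0 0;0 0 0 0 0 0;0 0 0 0 0 0' 0 20; python3 g.py 1 0 0 5
```

```text
clock: 15.88
eef_pos: [529.0, -285.4, 214.9]
eef_rot: [[0.882, 0.034, 0.471], [0.031, -0.999, 0.015], [0.471, 0.002, -0.882]]
force: [0.0, 0.9, 0.2]
gripper_width: 12.5
t 15.88 pos [ 529.  -285.4  214.9] d cm [ 1.77  0.1  -4.05] rot deg [0.09 0.11 0.04] F [0.  0.9 0.2] w 12.5
in bay 1 [ 3.4 -0.4 49.1]
bay axes [[0.882, -0.035, -0.469], [0.031, 0.999, -0.016], [0.469, 0.0, 0.883]]
```

```bash
python3 -m crank '.2 0 -.8 0 0 0;.4 0 -1 0 0 0;.3 0 -.7 0 0 0;.2 0 -.5 0 0 0;0 0 0 0 0 0' 0 20; python3 g.py 1 0 0 -25
```

```text
clock: 16.3
eef_pos: [541.0, -284.8, 179.4]
eef_rot: [[0.883, 0.035, 0.469], [0.03, -0.999, 0.017], [0.469, -0.0, -0.883]]
force: [-0.5, 0.0, 0.2]
gripper_width: 0.4
t 16.3 pos [ 541.  -284.8  179.4] d cm [ 1.98  0.08 -3.15] rot deg [-0.02 -0.02  0.02] F [-0.5  0.   0.2] w 0.4
in bay 1 [-2.7 -0.1 12.1]
bay axes [[0.882, -0.035, -0.469], [0.031, 0.999, -0.016], [0.469, 0.0, 0.883]]
```

```bash
python3 -m crank '.35 0 -.4 0 0 0;.3 0 -.5 0 0 0;.25 0 -.5 0 0 0;.25 0 -.45 0 0 0;.2 0 -.35 0 0 0;0 0 0 0 0 0' 0 20; python3 g.py 1 0 0 -25
```

```text
clock: 16.8
eef_pos: [556.2, -284.6, 154.2]
eef_rot: [[0.883, 0.035, 0.468], [0.03, -0.999, 0.017], [0.468, -0.001, -0.883]]
force: [0.3, -0.8, 1.0]
gripper_width: 0.5
t 16.8 pos [ 556.2 -284.6  154.2] d cm [ 0.46  0.06 -0.63] rot deg [-0.06 -0.07  0.  ] F [ 0.3 -0.8  1. ] w 0.5
in bay 1 [ -1.1  -0.5 -17.3]
bay axes [[0.882, -0.035, -0.469], [0.031, 0.999, -0.016], [0.469, 0.0, 0.883]]
```

Now a gentle touch from 17 mm down, expecting contact at about 29 mm.

```bash
python3 -m crank '.2 0 -.35 0 0 0;.15 0 -.25 0 0 0;0 0 0 0 0 0' 0 20; python3 g.py 1 0 0 -25;python3 -m crank '.1 0 -.18 0 0 0;0 0 0 0 0 0' 0 20; python3 g.py 1 0 0 -25;python3 -m crank '.1 0 -.18 0 0 0;0 0 0 0 0 0' 0 20; python3 g.py 1 0 0 -25
```

```text
clock: 17.05
eef_pos: [560.2, -284.7, 147.8]
eef_rot: [[0.883, 0.035, 0.469], [0.03, -0.999, 0.017], [0.469, -0.001, -0.883]]
force: [0.2, 0.1, 0.4]
gripper_width: 0.3
t 17.05 pos [ 560.2 -284.7  147.8] d cm [0.06 0.08 0.01] rot deg [-0.04 -0.04  0.01] F [0.2 0.1 0.4] w 0.3
in bay 1 [ -0.6  -0.8 -24.8]
bay axes [[0.882, -0.035, -0.469], [0.031, 0.999, -0.016], [0.469, 0.0, 0.883]]
clock: 17.22
eef_pos: [561.3, -284.8, 145.9]
eef_rot: [[0.883, 0.035, 0.469], [0.03, -0.999, 0.017], [0.469, -0.001, -0.883]]
force: [0.8, 0.2, -0.7]
gripper_width: 0.7
t 17.22 pos [ 561.3 -284.8  145.9] d cm [-0.05  0.08  0.2 ] rot deg [-0.04 -0.04  0.01] F [ 0.8  0.2 -0.7] w 0.7
in bay 1 [ -0.5  -0.8 -27. ]
bay axes [[0.882, -0.035, -0.469], [0.031, 0.999, -0.016], [0.469, 0.0, 0.883]]
clock: 17.38
eef_pos: [562.4, -284.8, 144.2]
eef_rot: [[0.883, 0.035, 0.469], [0.031, -0.999, 0.017], [0.469, -0.0, -0.883]]
force: [1.0, 0.1, -0.7]
gripper_width: 0.6
t 17.38 pos [ 562.4 -284.8  144.2] d cm [-0.16  0.09  0.37] rot deg [-0.02 -0.02  0.02] F [ 1.   0.1 -0.7] w 0.6
in bay 1 [ -0.3  -1.  -29. ]
bay axes [[0.882, -0.035, -0.469], [0.031, 0.999, -0.016], [0.469, 0.0, 0.883]]
```

```bash
python3 -m crank '.1 0 -.18 0 0 0;0 0 0 0 0 0' 0 20; python3 g.py 1 0 0 -25;python3 -m crank '.1 0 -.18 0 0 0;0 0 0 0 0 0' 0 20; python3 g.py 1 0 0 -25
```

```text
clock: 17.55
eef_pos: [563.4, -284.9, 142.5]
eef_rot: [[0.883, 0.035, 0.469], [0.031, -0.999, 0.016], [0.469, -0.0, -0.883]]
force: [-1.7, -1.1, 1.2]
gripper_width: 0.5
t 17.55 pos [ 563.4 -284.9  142.5] d cm [-0.26  0.09  0.55] rot deg [-0.01 -0.01  0.01] F [-1.7 -1.1  1.2] w 0.5
in bay 1 [ -0.3  -1.  -31.1]
bay axes [[0.882, -0.035, -0.469], [0.031, 0.999, -0.016], [0.469, 0.0, 0.883]]
clock: 17.72
eef_pos: [564.3, -284.9, 140.7]
eef_rot: [[0.882, 0.035, 0.469], [0.031, -0.999, 0.016], [0.469, -0.0, -0.883]]
force: [-1.6, 0.5, 2.3]
gripper_width: 0.4
t 17.72 pos [ 564.3 -284.9  140.7] d cm [-0.36  0.09  0.72] rot deg [-0.   -0.01  0.01] F [-1.6  0.5  2.3] w 0.4
in bay 1 [ -0.3  -1.  -33. ]
bay axes [[0.882, -0.035, -0.469], [0.031, 0.999, -0.016], [0.469, 0.0, 0.883]]
```

```bash
python3 -m crank '.1 0 -.18 0 0 0;0 0 0 0 0 0' 0 20; python3 g.py 1 0 0 -25;python3 -m crank '.05 0 -.1 0 0 0;0 0 0 0 0 0' 0 20; python3 g.py 1 0 0 -25
```

```text
clock: 17.88
eef_pos: [565.2, -285.0, 139.5]
eef_rot: [[0.882, 0.035, 0.47], [0.031, -0.999, 0.016], [0.47, 0.001, -0.883]]
force: [-4.9, 0.6, 5.6]
gripper_width: 0.5
t 17.88 pos [ 565.2 -285.   139.5] d cm [-0.45  0.11  0.85] rot deg [0.03 0.02 0.02] F [-4.9  0.6  5.6] w 0.5
in bay 1 [ -0.1  -1.3 -34.5]
bay axes [[0.882, -0.035, -0.469], [0.031, 0.999, -0.016], [0.469, 0.0, 0.883]]
clock: 18.05
eef_pos: [565.4, -285.3, 139.7]
eef_rot: [[0.882, 0.035, 0.47], [0.031, -0.999, 0.015], [0.471, 0.002, -0.882]]
force: [-5.7, 1.1, 4.0]
gripper_width: 0.5
t 18.05 pos [ 565.4 -285.3  139.7] d cm [-0.46  0.13  0.82] rot deg [0.09 0.08 0.02] F [-5.7  1.1  4. ] w 0.5
in bay 1 [  0.2  -1.5 -34.4]
bay axes [[0.882, -0.035, -0.469], [0.031, 0.999, -0.016], [0.469, 0.0, 0.883]]
```

```bash
python3 -m crank '-.3 0.05 .6 0 0 0;-.8 0 1.5 0 0 0;-1.2 0 2.2 0 0 0;-1.5 0 2.8 0 0 0;-2 0 3 0 0 0;-2.5 0 3 0 0 0;-2.5 0 3 0 0 0;0 0 1 0 0 0' 0 20; python3 -m crank '-3 -1 2 0 0 0;-3 -1 2 0 0 0;-2 0 1 0 0 0;0 0 0 0 0 0;0 0 0 0 0 0' 0;  python3 - <<'E'
from h import *
c=cal('top');crop(c,330,145,490,255,'pics/topz.png',5)
c=cal('scene');cv2.imwrite('pics/scenez.png',c['pixels'][:,:,::-1]);crop(c,180,105,330,190,'pics/scenezc.png',5)
E
```

```text
clock: 18.72
eef_pos: [451.0, -281.9, 314.3]
eef_rot: [[0.885, 0.036, 0.464], [0.031, -0.999, 0.018], [0.464, -0.002, -0.886]]
force: [1.0, -1.2, 0.8]
gripper_width: 0.3
clock: 19.13
eef_pos: [367.1, -302.2, 371.9]
eef_rot: [[0.884, 0.036, 0.466], [0.035, -0.999, 0.011], [0.467, 0.007, -0.884]]
force: [0.5, -0.1, -0.7]
gripper_width: 0.1
```

View pics/topz.png

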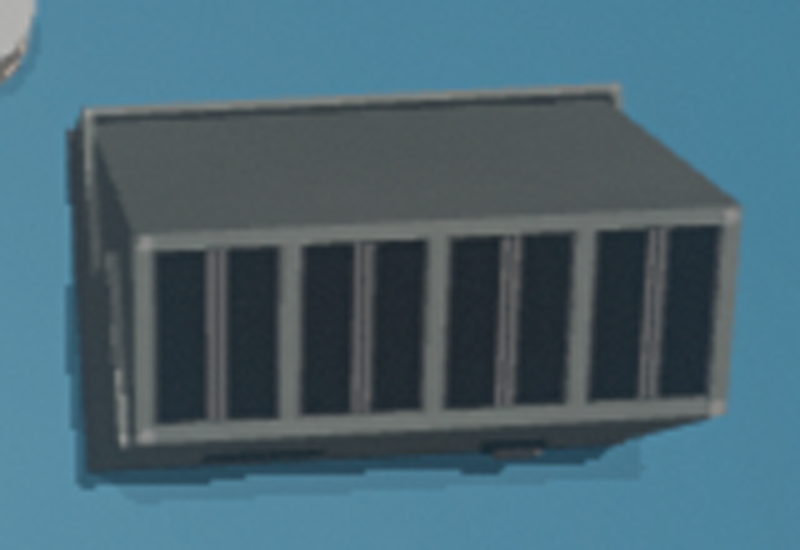

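View pics/scenez.png

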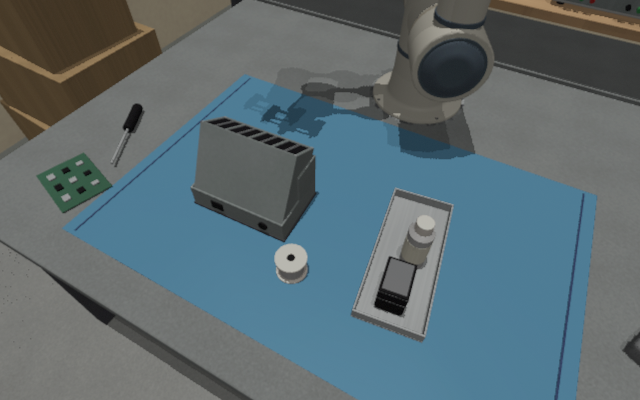

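View pics/scenezc.png

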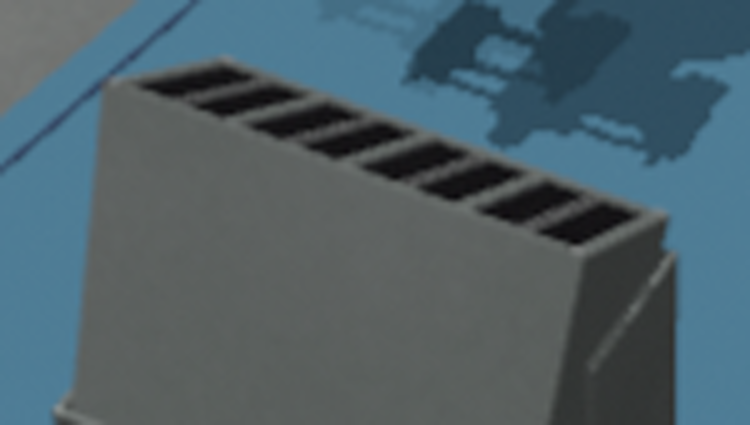

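```bash
python3 -c "
from rig import ticket
print(ticket.sign_off())"
```

```text
the job is handed in; nothing more can be done
None
```

The spare pack is loaded in bay 1 and the job was handed in at about 19 s of the 72 s allowed; no verdict came back.

- **Finding the bay:** bay 1 was the first I tried. The closed fingers went 50 mm down through the flaps with no resistance. I also touched both end walls, at about 20 N, to correct the bay's centre by 0.9 mm. I did not probe bays 2 to 4.
- **Loading:** I gripped the pack across its 40 mm side, lifted it out of the tray and lowered it along the bay's axis. About 80 mm went in with no contact force. I then released it and it dropped under the flaps.
- **Depth check:** with the fingers closed again I felt the pack's top at about 32 mm and pressed to 34 mm at about 7 N, which felt springy. The stated depth for a full bay is 29 mm, so the two disagree by about 3 mm. I put this down to an error in my fitted face height. I did not touch a known full bay to confirm that.
- **Last pictures:** all four bays have their flaps shut. The squat pack, can and spool look unmoved, and the arm is clear of everything.

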